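# Wind a sample rack into the analyser loader

### The job

Stand the green-capped sample rack in the open lane of the loader, in front of the red pusher, and let go of it. Then grip the loose orange sleeve of the crank and wind it clockwise, keeping the sleeve gripped whenever the crank turns, until you feel the rack press firmly against the stop hidden inside the hood, without forcing it; then wind back about half a turn so that the pusher stands clear of the rack, and let go. Keep the rack upright and leave the yellow-capped rack, the bottle and the tip box where they are.

Things in the scene. Friction and masses are not known exactly. Their poses are not given: they have to be found in the camera images.
- loader: Fixed rack loader: base plate 90 x 540 x 12 mm, straight lane along its y axis (centre line x = 0), blue gearbox (88 x 100 mm, top 120 mm above the bench) with the crank on top at the -y end, white hood (88 mm wide, top 152 mm) over the lane at the +y end. Origin on the bench under the lane's centre line; y points along the lane to the hood, z up.
- lane (a point): Point on the lane floor, 12 mm above the bench, at the middle of the open space where the rack is set down (25 mm free beyond each end of a centred rack; a rack up to 25 mm off along the lane is fine); axes as the loader's. The guide rails leave 32 mm, 3 mm play each side of a rack; their tops, 36 mm above the bench, flare to about 44 mm.
- hood_mouth (a point): Middle of the hood's mouth, on the lane floor, 85 mm from point lane towards the hood; axes as the loader's. Out of sight in the hood is the end stop: its face lies anywhere from 70 to 140 mm inside the mouth. It is not measured and must be found by feel.
- crank_axis (a point): Point on the vertical axis of the crank, 182 mm above the bench, level with the middle of the sleeve.
- sleeve: Orange grip sleeve of the crank, an upright cylinder 26 mm in diameter and 64 mm high that spins freely on its pin; origin at its centre, 182 mm above the bench. Its own rotation is of no interest. It travels on a circle of 55 mm radius about crank_axis; the crank arm is a bar whose top is 37 mm below the sleeve's centre.
- crank (a joint): Angle wound from the parked state: 0 at the start, growing clockwise seen from above, range 0 to 11 rad; the arm may point anywhere at the start. Each radian drives the pusher 22 mm towards the hood. Free winding takes about 1.5 to 2 N at the sleeve, against its motion. The crank stays where it is left.
- pusher (a point): Middle of the front face of the red pusher plate (26 x 48 mm), 40 mm above the bench; at the start 80 mm behind point lane; moves along the loader's y. A spring (2.5 N/mm, 17 mm travel) carries it, so when the rack meets the stop the press grows 2.5 N per mm of drive; 0.4 of it is felt at the sleeve, give or take the drag. Firm is 6 N or more on the rack; over 25 N is forcing.
- rack: The sample rack to load: grey block 26 mm wide (x), 110 mm long (y) and 60 mm high with five green-capped tubes standing out of it, 85 mm high in all, 0.2 kg. Origin at its centre, 42.5 mm above its underside; z up. The block's top is 17.5 mm above the origin. Either end may go first. Grip it across its 26 mm width, on the block.
- rack_mid (a point): Centre of the green-capped rack, 42.5 mm above its underside; axes as the rack's.
- other_mid (a point): Centre of the other rack, same size and shape but with yellow caps; to be left alone.
- bottle: White reagent bottle, 54 mm in diameter and 110 mm tall, origin under its centre; to be left alone.
- tipbox: Blue pipette tip box 80 x 115 x 53 mm, origin under its centre; to be left alone.

How it is judged:
By the outcome, as a careful person would: the job done as asked, in the order asked, and still so for the second after the job is handed in, with the robot touching nothing.
It also fails if it takes over 72 s, if anything falls off the work surface, if the arm or the gripper's body presses on something with over 40 N, if the wrist force passes 120 N, or if a joint passes its speed limit or range.

### The arm

A 6-joint arm with a two-finger parallel gripper is mounted at the origin on the work surface. World frame = base frame: x ahead of the robot, y to its left, z up, the work surface at z = 0. Lengths are in mm, angles in rad, forces in N, time in s.
With the tool pointing down it reaches from about 350 to 875 mm from the base axis. Payload 4.2 kg.
Tool frame: the origin (TCP) lies midway between the tips of the shut fingers; the grasp point (between the pads) lies 19 mm behind it; z points along the fingers, y is the direction in which the jaws open and shut (so a half turn about z gives the same grasp; the last joint's range is limited). The gripper opens to 85 mm and grips with 20 to 120 N. Pads are 22 mm wide; open, the fingers measure 114 mm over their backs; the gripper's body (76 mm by 85 mm) begins 54 mm behind the grasp point. The pads swing forward as they close: fully open they stand 13 mm farther back than shut.
Start: joints at [-0.928, 0.385, 0.008, 0, -1.194, -0.259], TCP at [234.043, -579.503, 231.312] pointing down, gripper open.
Joint ranges: [-3.14, 3.14], [-1.21, 2.06], [-1.07, 1.41], [-3.16, 2.05], [-2.99, -0.16], [-3.1, 3.1]. Speed limits (rad/s): [2.79, 2.79, 3.14, 3.14, 3.14, 3.14].

### API

Orientations are given as [roll, pitch, yaw] about the fixed x, y, z axes, in that order (R = Rz(yaw) Ry(pitch) Rx(roll)).
In Python, from station import get_state, optics, workorder, finder gives the robot as it stands. The module is installed in compiled form; this text tells all that it offers.
- The arm moves only by the shell command python3 -m pendant 'ROWS' [OPENING]. ROWS is JSON, one flat list of numbers, 6 for each row, row after row: the shift along the tool's x, y, z in units of 25 mm (1.0 is 25 mm), then the turn, a rotation vector about the tool's x, y, z in rad. A call has 1 to 10 rows; each row is the pose to reach, as a shift and turn from the pose commanded when the call began, along the tool's axes at that moment; what a row does not reach only later rows make up. A row lasts 1/8 s, in which the tool goes at most 62.5 mm and 10.7 degrees, less where a joint would pass 70% of its speed; a pose out of reach is approached as far as the arm can. A call with a gripper value outside its range is refused whole. OPENING is the finger opening in mm, from 0 to 85.4, set as the call begins (- or left out, the last holds). The fingers move at their own pace and stop on an object; the grip force is fixed at half the most. Time passes only in rows, so rows that repeat a pose let the fingers close. It gives the time, the measured TCP pose, the force and the opening at its end, in the units of the state.
- get_state(): the state, without advancing time (a new reading comes with each control period).
- optics.camera(name): name is "side" or "top" or "wrist"; returns a dict with "image" (420x560x3 uint8, red, green, blue), "range_z" (420x560 float32, mm along the optical axis (not along the pixel's ray), 0 where there is no reading), "fx", "fy", "cx", "cy" (pixels), "R" (3x3) and "t" (3): a world point X has camera coordinates R X + t. Camera axes: x right, y down, z forward; pixel columns grow to the right and rows downward; lengths in mm; the calibration is good to about 2 mm. The wrist camera is an equidistant fisheye: a pixel r from the principal point sees the ray r / f radians off the axis. A picture is of the moment at which its call begins.
- workorder.sign_off(): hands the job in, once; it reports no verdict.
Trained networks look in the newest picture that a camera, given by its name, has taken for a name from the list of things; names that differ only in an ending like _2 or _b are one class to them, and where a whole thing is asked for, a point or a joint stands for the part that bears it (a point fixed in the world has none). Each returns a list of dicts, best first, with "score" (0 to 1); they miss things now and then, are a little off and sometimes report something else, mostly with a low value. They report only what shows in the picture. A call takes as long as a camera call.
- finder.boxes_of(camera, thing): "position" ([column, row] in pixels, amid what is visible of it).
The state is a dict: "t": time; "joint_pos": joint angles; "joint_vel": joint speeds; "tau": joint torques, N m; "tool_pos": TCP position; "tool_rot": TCP orientation; "ft_force": force on the tool from outside, world axes, zero at the start; "ft_torque": the same for the moment, N m; "grip_width": opening from 0.0 (shut) to 1.0 (fully open).
Only numpy, scipy, OpenCV 4.12 (cv2) and the standard library are available. Lean on these libraries where they do the work, as an engineer would, in place of code of your own. Each camera call takes 0.05 s, during which the arm holds its last target.

## Working session

There is one attempt and no reset: what is moved stays moved. The work goes in short steps, Python scripts to look and compute and a shell command to move; the robot and the scene stay as the last step left them, time stands still between calls to the robot, and variables do not carry over. Pictures are saved under pics/ and viewed, and the job is handed in when it is done.

```bash
mkdir -p pics; ls; python3 - <<'E'
from station import get_state, optics, finder
import cv2
print(get_state())
for n in ("top","side","wrist"):
    c=optics.camera(n)
    cv2.imwrite(f"pics/{n}0.png",c["image"][:,:,::-1])
    print(n,c["fx"],c["fy"],c["cx"],c["cy"],c["R"],c["t"])
    for th in ("rack","other_mid","sleeve","pusher","loader","bottle","tipbox"):
        print(th,[(d["position"],round(d["score"],2)) for d in finder.boxes_of(n,th)[:3]])
E
```

```text
pics
{'t': 0.0, 'joint_pos': array([-9.28378045e-01,  3.85539997e-01,  6.62519481e-03, -5.15168259e-04,
       -1.19394445e+00, -2.58610967e-01]), 'joint_vel': array([-6.58403531e-04, -1.47229377e-03, -8.37372509e-04, -5.43996252e-04,
        6.34160893e-06,  7.01764630e-05]), 'tau': array([ 1.13143960e-03, -3.92290413e+01,  1.88405871e+01,  4.18619290e+00,
       -4.59891802e-03,  3.94524392e-06]), 'tool_pos': array([ 233.85035451, -578.98539574,  230.22890092]), 'tool_rot': array([ 3.13947588e+00, -6.48704396e-05, -2.75797534e+00]), 'ft_force': array([ 0.05807111,  0.5879642 , -0.18732049]), 'ft_torque': array([ 0.00450351,  0.01013686, -0.02548857]), 'grip_width': 0.9992977878444631}
top 418.1550505831262 418.1550505831262 272.9960634116154 209.00781602120867 [[ 0.01532162 -0.99987792 -0.00306581]
 [-0.9945179  -0.01492215 -0.10349621]
 [ 0.10343783  0.00463473 -0.99462512]] [ 46.77508142 562.12799514 855.26215393]
rack [([251.7, 263.4], 0.61)]
other_mid [([141.1, 280.1], 0.8)]
sleeve [([376.4, 247.1], 0.69)]
pusher [([315.0, 216.3], 0.64)]
loader [([253.8, 209.0], 0.73), ([249.1,
[... 168 characters left out ...]
2592]
 [-0.03689748 -0.51711919 -0.85511772]
 [ 0.08897559  0.85060189 -0.51822752]] [-584.06843038  171.72717986  700.34619135]
rack [([199.1, 237.3], 0.79)]
other_mid [([185.9, 196.4], 0.64)]
sleeve [([213.4, 264.9], 0.92)]
pusher []
loader [([251.7, 283.9], 0.95)]
bottle [([329.4, 211.9], 0.83)]
tipbox [([359.2, 270.3], 0.91)]
wrist 325.19226210127806 325.19226210127806 274.7705603399198 210.01664331803033 [[-3.73373555e-01  9.27680930e-01  5.29728936e-04]
 [ 8.89974424e-01  3.58036155e-01  2.82410404e-01]
 [ 2.61797084e-01  1.05916022e-01 -9.59293533e-01]] [624.29073242 -37.6194787  378.88718842]
rack []
other_mid []
sleeve []
pusher []
loader [([438.9, 405.4], 0.84)]
bottle []
tipbox []
```

View pics/top0.png

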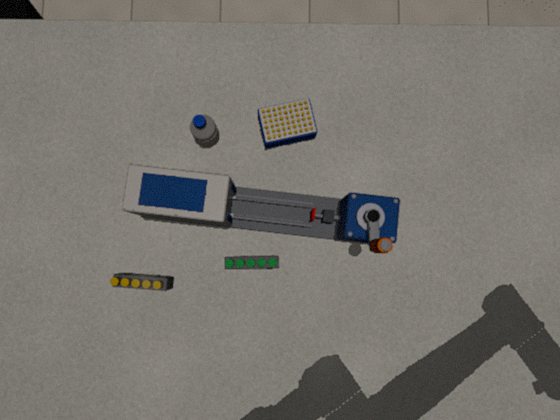

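View pics/side0.png

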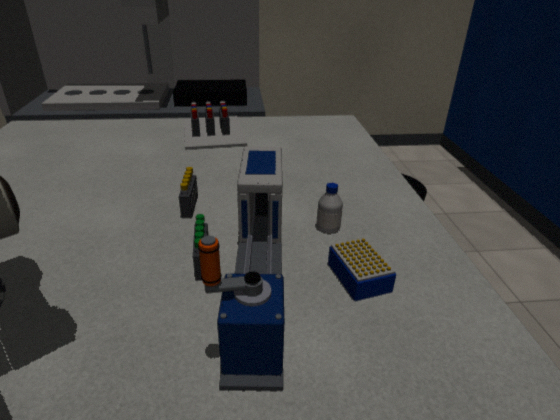

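```bash
cat > h.py <<'E'
import numpy as np, cv2
from station import get_state, optics, finder
def cloud(c):
    v,u=np.mgrid[0:420,0:560]; z=c["range_z"].astype(float)
    P=np.stack([(u-c["cx"])/c["fx"]*z,(v-c["cy"])/c["fy"]*z,z],-1)
    W=(P-c["t"])@c["R"]; W[z==0]=np.nan
    return W
def plane(c,u,v,h):
    d=np.array([(u-c["cx"])/c["fx"],(v-c["cy"])/c["fy"],1])@c["R"]; o=-c["R"].T@c["t"]
    return o+d*(h-o[2])/d[2]
def rect(W,m):
    p=W[m][:,:2].astype(np.float32); (a,b),(w,h),ang=cv2.minAreaRect(p)
    return np.round([a,b,w,h,ang],2), len(p)
E
python3 - <<'E'
from h import *
c=optics.camera("top"); W=cloud(c); im=c["image"].astype(int); z=W[...,2]
hsv=cv2.cvtColor(c["image"],cv2.COLOR_RGB2HSV)
v,u=np.mgrid[0:420,0:560]
def reg(u0,u1,v0,v1): return (u>u0)&(u<u1)&(v>v0)&(v<v1)
print("bench z", np.nanmedian(z[reg(150,350,300,350)]))
print("hood",rect(W,reg(115,240,155,230)&(z>145)&(z<160)), np.nanmedian(z[reg(140,205,175,205)]))
print("gear",rect(W,reg(330,405,185,245)&(z>113)&(z<127)))
m=reg(215,290,250,275)&(z>50)&(z<100); print("rack block+",rect(W,m), np.nanmax(z[m]))
g=reg(215,290,250,275)&(hsv[...,0]>45)&(hsv[...,0]<80)&(hsv[...,1]>120)
n,l,s,ce=cv2.connectedComponentsWithStats(g.astype(np.uint8))
for i in range(1,n):
    if s[i,4]>15: print("cap",ce[i],s[i,4],np.nanmedian(W[l==i],0),plane(c,*ce[i],85))
o=(hsv[...,0]<14)&(hsv[...,1]>150)&reg(360,410,225,260)
print("orange",o.sum(), np.nanmax(z[o]), rect(W,o&(z>205)), ce.shape, np.nanmedian(W[o&(z>205)],0))
r=((hsv[...,0]<6)|(hsv[...,0]>172))&(hsv[...,1]>150)&reg(295,335,200,230)
print("red",np.nanmedian(W[r],0), rect(W,r))
for nme,a in (("top",o),):
    pass
k=reg(355,395,200,225)&(z>122); print("crank hub", np.nanmax(z[k]))
crop=cv2.resize(c["image"][190:275,215:415,::-1],None,fx=4,fy=4,interpolation=cv2.INTER_CUBIC); cv2.imwrite("pics/topz.png",crop)
E
```

```text
bench z -1.5071301810533941
hood (array([576.02, 235.15, 190.18,  88.27,  84.29]), 4863) 151.4424666383689
gear (array([ 538.8 , -132.27,  100.05,   87.6 ,   84.6 ]), 1926)
rack block+ (array([448.97,  99.04,  26.17, 107.45,   1.13]), 701) 86.53771737630557
cap [229.28070175 262.80701754] 57 [448.08729664 139.58242346  82.73153726] [448.5058075 138.8942147  85.       ]
cap [239.86206897 262.5       ] 58 [449.24055335 118.16021928  83.01663615] [449.42001352 118.2123893   85.        ]
cap [250.45283019 262.43396226] 53 [450.57425575  98.27729561  83.06142192] [449.86700157  97.50248371  85.        ]
cap [261.0754717  262.24528302] 53 [450.86593341  76.89566852  82.74278859] [450.55280997  76.73710915  85.        ]
cap [271.7037037  261.98148148] 54 [451.32482426  55.4704748   82.96876817] [451.38449086  55.96436926  85.        ]
orange 128 214.83399294569372 (array([ 485.17, -130.49,   23.34,   24.29,    0.88]), 64) (6, 2) [ 481.7693306  -125.6645566   211.53685097]
red [549.63073646 -26.22146959  62.15543304] (array([552.31, -28.3 ,   5.23,  32.19,  70.69]), 46)
crank hub 151.36073051166778
```

View pics/topz.png

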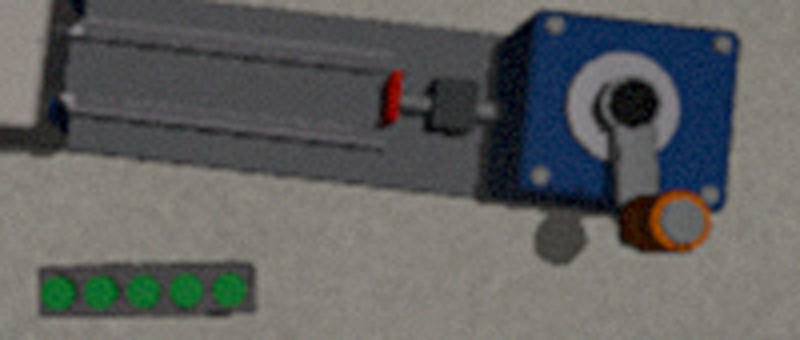

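```bash
cat >> h.py <<'E'
from scipy.spatial.transform import Rotation as Ro
def delta(x,y,z,yaw,show=True):
    s=get_state(); R0=Ro.from_euler("xyz",s["tool_rot"]); 
    d=R0.inv().apply(np.array([x,y,z])-s["tool_pos"])/25
    r=(R0.inv()*Ro.from_euler("xyz",[np.pi,0,yaw])).as_rotvec()
    print("t",round(s["t"],2),"tool",s["tool_pos"].round(1),s["tool_rot"].round(3),"F",s["ft_force"].round(2),"w",round(s["grip_width"]*85.4,1))
    print("rows",d.round(3),r.round(3))
E
python3 - <<'E'
from h import *
delta(449.8,97.8,230,-np.pi/2+.03)
s=optics.camera("side"); W=cloud(s); hsv=cv2.cvtColor(s["image"],cv2.COLOR_RGB2HSV);z=W[...,2]
v,u=np.mgrid[0:420,0:560]
def reg(u0,u1,v0,v1): return (u>u0)&(u<u1)&(v>v0)&(v<v1)
print("gear",rect(W,reg(215,295,265,320)&(z>113)&(z<124)), "hood",rect(W,reg(230,290,140,190)&(z>146)&(z<158)))
g=reg(185,215,205,275)&(hsv[...,0]>45)&(hsv[...,0]<80)&(hsv[...,1]>120); print("caps",np.nanmedian(W[g],0),np.nanmax(W[g],0),np.nanmin(W[g],0))
o=(hsv[...,0]<14)&(hsv[...,1]>150)&reg(190,230,230,290); print("sleeve",np.nanmedian(W[o],0),np.nanmax(W[o],0),np.nanmin(W[o],0))
c=optics.camera("top")
for (zu,zv,h) in ((635,102,151),(685,220,214),(622,85,122),(555,25,120),(725,45,120),(540,175,120),(710,193,120)):
    print((zu,zv),plane(c,215+zu/4-.4,190+zv/4-.4,h).round(1))
E
```

```text
t 1.25 tool [ 234.  -579.5  231.3] [ 3.142 -0.    -2.758] F [-0.31 -0.05 -0.05] w 85.5
rows [-18.146  21.89    0.053] [ 0.     0.    -1.217]
gear (array([ 540.46, -132.75,   95.52,   87.51,   83.8 ]), 1811) hood (array([577.14, 231.36, 190.84,  87.78,  84.38]), 1653)
caps [450.18453936  93.59304726  84.2038999 ] [473.39788976 146.15429192 206.78928033] [ 442.58934832 -136.09208508   74.60327893]
sleeve [ 486.8409999  -143.77631859  187.54073924] [498.66342104 182.00392301 216.39910699] [ 451.62284274 -147.53012305   -0.81994585]
(635, 102) [ 540.3 -127.9  151. ]
(685, 220) [ 485.7 -133.2  214. ]
(622, 85) [ 551.  -128.7  122. ]
(555, 25) [579.4 -97.6 120. ]
(725, 45) [ 571.  -178.2  120. ]
(540, 175) [508.  -90.2 120. ]
(710, 193) [ 500.7 -170.1  120. ]
```

```bash
python3 -m pendant '[-18.15,21.89,0,0,0,-1.217,-18.15,21.89,0,0,0,-1.217,-18.15,21.89,0,0,0,-1.217,-18.15,21.89,0,0,0,-1.217,-18.15,21.89,0,0,0,-1.217,-18.15,21.89,0,0,0,-1.217,-18.15,21.89,0,0,0,-1.217,-18.15,21.89,0,0,0,-1.217,-18.15,21.89,0,0,0,-1.217,-18.15,21.89,0,0,0,-1.217]' 70; python3 -c "
from h import *
delta(449.8,97.8,140,-np.pi/2+.03)"
```

```text
t: 2.6
tool_pos: [424.1, 18.2, 232.0]
tool_rot: [-3.14, 0.0, -1.54]
ft_force: [0.9, -0.5, -0.2]
grip_width: 0.816
t 2.6 tool [424.1  18.2 232. ] [-3.14  0.   -1.54] F [ 0.91 -0.49 -0.18] w 69.7
rows [-3.15  -1.119  3.682] [-0.002  0.     0.001]
```

```bash
python3 -m pendant '[-3.1,-1.1,1.8,0,0,0,-3.1,-1.1,3.6,0,0,0,-3.1,-1.1,3.6,0,0,0,-3.1,-1.1,3.6,0,0,0]'; python3 - <<'E'
from h import *
delta(449.8,97.8,140,-np.pi/2+.03)
c=optics.camera("wrist"); cv2.imwrite("pics/w1.png",c["image"][:,:,::-1])
print(c["R"],c["t"],-c["R"].T@c["t"])
t=optics.camera("top"); cv2.imwrite("pics/t1.png",t["image"][:,:,::-1])
E
```

```text
t: 3.1
tool_pos: [449.5, 94.2, 142.1]
tool_rot: [-3.141, -0.0, -1.54]
ft_force: [0.7, 0.0, 0.6]
grip_width: 0.818
t 3.1 tool [449.5  94.2 142.1] [-3.141 -0.    -1.54 ] F [0.65 0.02 0.56] w 69.9
rows [-0.143 -0.017  0.082] [-0.001 -0.     0.001]
[[-0.99956525 -0.02945292 -0.0013583 ]
 [-0.02863914  0.95893379  0.2821804 ]
 [-0.00700852  0.28209662 -0.9593604 ]] [452.15217913 -89.58954418 269.56895873] [451.27911641  23.18315268 284.50835411]
```

View pics/w1.png

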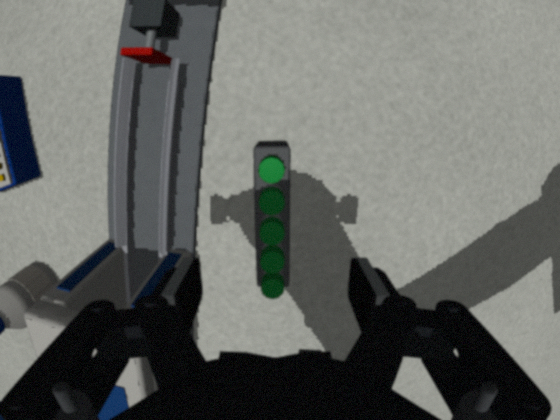

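```bash
python3 -m pendant '[-0.14,0,1.5,0,0,0,-0.14,0,3.0,0,0,0,-0.14,0,4.4,0,0,0,-0.14,0,4.4,0,0,0,-0.14,0,4.4,0,0,0]'; python3 - <<'E'
from h import *
delta(449.8,97.8,30,-np.pi/2+.03)
c=optics.camera("wrist"); cv2.imwrite("pics/w2.png",c["image"][:,:,::-1])
E
```

```text
t: 3.82
tool_pos: [450.3, 98.1, 33.2]
tool_rot: [-3.138, 0.002, -1.541]
ft_force: [0.3, 0.7, -0.1]
grip_width: 0.825
t 3.83 tool [450.3  98.1  33.2] [-3.138e+00  2.000e-03 -1.541e+00] F [ 0.27  0.71 -0.11] w 70.5
rows [0.012 0.023 0.13 ] [-0.004  0.002 -0.   ]
```

View pics/w2.png

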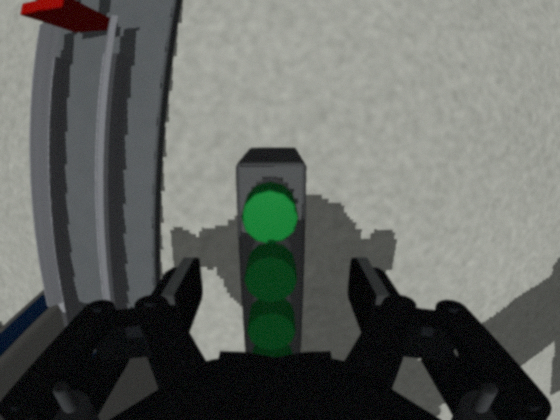

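```bash
python3 -m pendant '[0,0,0.2,0,0,0,0,0,0.2,0,0,0]' && python3 -m pendant '[0,0,0,0,0,0,0,0,0,0,0,0,0,0,0,0,0,0,0,0,0,0,0,0,0,0,0,0,0,0,0,0,0,0,0,0]' 15;  python3 - <<'E'
from h import *
delta(449.8,97.8,30,-np.pi/2+.03)
c=optics.camera("wrist"); cv2.imwrite("pics/w3.png",c["image"][:,:,::-1])
E
```

```text
t: 4.12
tool_pos: [449.0, 97.9, 26.8]
tool_rot: [-3.141, 0.001, -1.541]
ft_force: [0.0, 0.5, -0.2]
grip_width: 0.818
t: 4.88
tool_pos: [449.4, 98.1, 26.6]
tool_rot: [-3.14, 0.0, -1.54]
ft_force: [1.0, 0.6, 2.7]
grip_width: 0.293
t 4.88 tool [449.4  98.1  26.6] [-3.14  0.   -1.54] F [1.   0.62 2.69] w 25.0
rows [ 0.012 -0.017 -0.137] [-0.001  0.     0.   ]
```

View pics/w3.png

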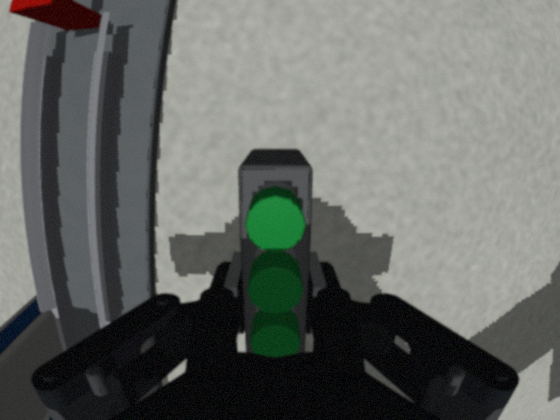

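```bash
python3 -m pendant '[0,0,-1,0,0,0,0,0,-2.4,0,0,0,0,0,-3.6,0,0,0,0,0,-3.6,0,0,0,0,0,-3.6,0,0,0]';  python3 - <<'E'
from h import *
delta(558,56,117,-np.pi/2-.1)
E
```

```text
t: 5.55
tool_pos: [447.4, 97.1, 115.1]
tool_rot: [3.138, -0.001, -1.542]
ft_force: [-0.5, -0.4, -1.2]
grip_width: 0.296
t 5.55 tool [447.4  97.1 115.1] [ 3.138e+00 -1.000e-03 -1.542e+00] F [-0.48 -0.38 -1.24] w 25.3
rows [ 1.773 -4.372 -0.09 ] [ 0.003 -0.001  0.129]
```

```bash
python3 -m pendant '[0.86,-2.17,0,0,0,0.065,1.72,-4.3,0,0,0,0.129,1.72,-4.3,0,0,0,0.129,1.72,-4.3,0,0,0,0.129,1.72,-4.3,0,0,0,0.129,1.72,-4.3,0,0,0,0.129]';  python3 - <<'E'
from h import *
delta(558,56,117,-np.pi/2-.1)
c=optics.camera("top"); W=cloud(c); z=W[...,2]
cv2.imwrite("pics/t2.png",cv2.resize(c["image"][170:270,210:410,::-1],None,fx=4,fy=4,interpolation=cv2.INTER_CUBIC))
c=optics.camera("wrist"); cv2.imwrite("pics/w4.png",c["image"][:,:,::-1])
c=optics.camera("side"); cv2.imwrite("pics/s4.png",cv2.resize(c["image"][130:310,180:380,::-1],None,fx=3,fy=3,interpolation=cv2.INTER_CUBIC))
delta(558,56,117,-np.pi/2-.1)
E
```

```text
t: 6.3
tool_pos: [556.7, 58.4, 116.4]
tool_rot: [3.141, -0.0, -1.669]
ft_force: [1.3, 0.2, -1.4]
grip_width: 0.298
t 6.3 tool [556.7  58.4 116.4] [ 3.141 -0.    -1.669] F [ 1.32  0.19 -1.36] w 25.4
rows [ 0.091 -0.06  -0.024] [ 0.    -0.     0.002]
t 6.45 tool [557.3  58.4 116.7] [-3.141  0.    -1.669] F [-0.4   0.69 -0.95] w 25.4
rows [ 0.092 -0.038 -0.013] [-0.     0.     0.002]
```

View pics/t2.png

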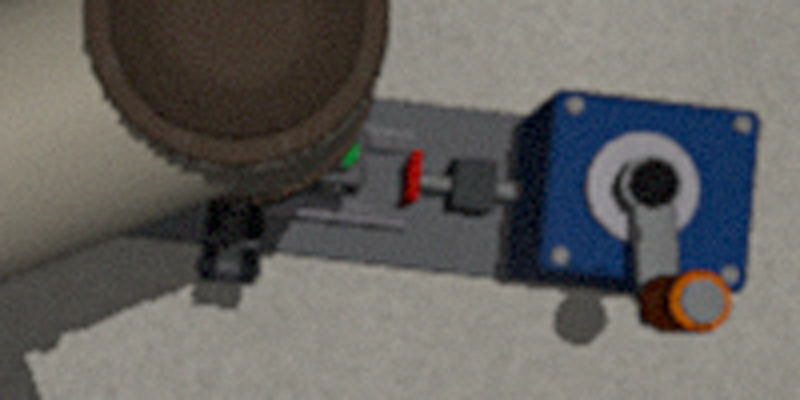

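View pics/w4.png

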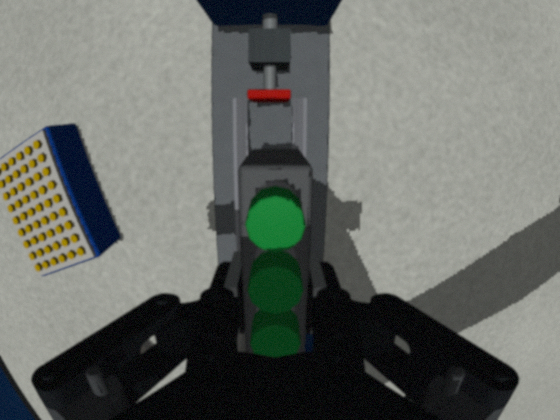

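View pics/s4.png

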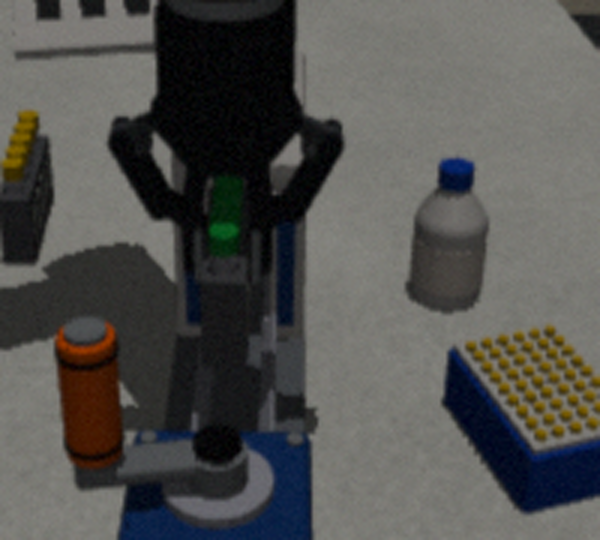

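```bash
cat >> h.py <<'E'
def fish(c):
    v,u=np.mgrid[0:420,0:560]; dx=(u-c["cx"])/c["fx"]; dy=(v-c["cy"])/c["fy"]; r=np.hypot(dx,dy)+1e-9
    k=np.tan(r)/r; z=c["range_z"].astype(float); P=np.stack([dx*k*z,dy*k*z,z],-1); W=(P-c["t"])@c["R"]; W[z==0]=np.nan; return W
E
python3 - <<'E'
from h import *
c=optics.camera("wrist"); W=fish(c); s=get_state()
a=-0.1; ex=np.array([np.cos(a),np.sin(a)]); ey=np.array([-np.sin(a),np.cos(a)])
L=np.array([558.,56.]); X=(W[...,:2]-L)@ex; Y=(W[...,:2]-L)@ey; Z=W[...,2]
print("tcp in lane frame",(s["tool_pos"][:2]-L)@ex,(s["tool_pos"][:2]-L)@ey)
for r in (35,60,75,92,96,105,115,125,135,145,155,165,185,200,205,210):
    row=[]
    print(r,"y",round(float(np.nanmedian(Y[r,240:300])),1), end=" | ")
    seg=(np.abs(X[r])<60)
    idx=np.where(seg)[0]
    # run-lengths of height classes
    zz=Z[r,idx]; xx=X[r,idx]
    lab=np.round(zz/12); ch=np.where(np.abs(np.diff(zz))>5)[0]
    print([(round(float(xx[i]+xx[i+1])/2,1),int(zz[i]),int(zz[i+1])) for i in ch])
E
```

```text
tcp in lane frame -0.8472073546883848 2.2550821227510256
35 y -121.3 | [(48.2, 0, 12), (17.0, 11, 55), (-11.8, 54, 10), (-44.2, 10, 0)]
60 y -104.9 | [(47.9, 0, 12), (17.6, 12, 55), (-11.7, 55, 11), (-43.1, 12, 0)]
75 y -100.9 | [(47.9, 0, 12), (6.9, 11, 42), (-1.5, 41, 11), (-43.2, 10, 0)]
92 y -83.9 | [(48.4, 0, 11), (17.3, 12, 62), (-12.3, 63, 11), (-43.3, 10, 0)]
96 y -81.4 | [(48.1, 0, 11), (17.2, 12, 64), (-12.2, 65, 12), (-43.3, 11, 0)]
105 y -77.9 | [(49.0, 0, 10), (29.4, 10, 34), (18.8, 26, 11), (-13.9, 11, 25), (-23.6, 36, 12), (-43.4, 9, 0)]
115 y -70.3 | [(48.1, 0, 11), (28.6, 12, 35), (18.8, 27, 11), (-13.9, 11, 27), (-23.8, 34, 10), (-43.5, 10, 0)]
125 y -62.7 | [(47.6, 0, 10), (29.4, 11, 36), (18.5, 27, 20), (18.3, 20, 14), (-13.5, 11, 16), (-13.8, 16, 27), (-23.9, 35, 10), (-42.7, 11, 0)]
135 y -55.1 | [(48.6, 0, 10), (28.7, 12, 35), (18.2, 25, 14), (-13.5, 12, 19), (-13.8, 19, 27), (-23.9, 35, 12), (-43.9, 10, 0)]
145 y -47.4 | [(47.9, 0, 12), (28.9, 11, 36), (18.1, 26, 17), (-13.5, 12, 20), (-13.8, 20, 28), (-24.0, 35, 12), (-43.0, 11, 0)]
155 y -52.7 | [(48.4, 0, 9), (29.1, 11, 35), (14.6, 27, 119), (-17.3, 117, 36), (-24.2, 34, 10), (-43.5, 10, 0)]
165 y -52.4 | [(48.4, 0, 12), (28.5, 12, 34), (17.5, 34, 146), (-21.1, 146, 12), (-42.7, 12, 0)]
185 y -45.7 | [(48.3, 0, 11), (29.0, 10, 35), (18.1, 36, 148), (-22.4, 149, 11), (-43.4, 11, 0)]
200 y -46.6 | [(47.9, 0, 12), (29.3, 12, 34), (18.9, 35, 147), (6.7, 150, 164), (-9.3, 161, 149), (-22.2, 147, 11), (-43.0, 11, 0)]
205 y -45.3 | [(48.2, 0, 11), (29.3, 11, 36), (18.3, 37, 148), (7.2, 150, 169), (-9.3, 168, 150), (-22.3, 148, 11), (-43.2, 11, 0)]
210 y -44.1 | [(48.5, 0, 10), (29.5, 12, 35), (18.4, 35, 149), (7.3, 151, 174), (-9.5, 174, 149), (-22.5, 146, 11), (-43.6, 10, 0)]
```

```bash
python3 - <<'E'
from h import *
c=optics.camera("wrist"); W=fish(c); s=get_state()
a=-0.1; ex=np.array([np.cos(a),np.sin(a)]); ey=np.array([-np.sin(a),np.cos(a)])
L=np.array([558.,56.]); X=(W[...,:2]-L)@ex; Y=(W[...,:2]-L)@ey; Z=W[...,2]
print("tcp in lane frame",(s["tool_pos"][:2]-L)@ex,(s["tool_pos"][:2]-L)@ey)
v,u=np.mgrid[0:420,0:560]
m=(np.abs(u-275)<50)&(v>150)&(v<260)&(Z>140)&(Z<153)
for r in range(166,256,8):
    mm=m[r]; print(r,X[r][mm].min().round(1),X[r][mm].max().round(1),np.median(Y[r][mm]).round(1),np.median(Z[r][mm]).round(1))
m=(Y<0)&(np.abs(u-275)<60)&(v>150)&(v<330)&(Z>140)&(Z<153)
print("end",np.percentile(Y[m],[0,1,3]))
hs=cv2.cvtColor(c["image"],cv2.COLOR_RGB2HSV); g=(hs[...,0]>45)&(hs[...,0]<80)&(hs[...,1]>120)&(Z>165)
for y0 in (-55,-32,-12): 
    k=g&(Y>y0)&(Y<y0+18); print(np.median(X[k]),X[k].min(),X[k].max(),Y[k].min(),Y[k].max(),np.median(Z[k]))
r=(Z>30)&(Z<38)&(np.abs(Y+55)<25)
for sg in (1,-1):
    k=r&(X*sg>10)&(X*sg<35); print("rail",X[k].min(),X[k].max())
k=(Z>8)&(Z<15)&(np.abs(Y+70)<15)&(np.abs(X)<60); print("base",X[k].min(),X[k].max())
E
```

```text
tcp in lane frame -0.7685631117499676 2.1946319853302154
166 -13.6 11.0 -52.2 149.0
174 -13.9 11.3 -49.5 149.9
182 -14.1 11.4 -46.8 150.0
190 -13.7 11.9 -43.9 149.8
198 -13.7 12.1 -41.1 149.7
206 -13.9 11.5 -38.2 150.0
214 -14.0 11.8 -35.2 149.6
222 -13.7 11.9 -32.1 149.2
230 -13.7 12.1 -29.1 149.4
238 -14.0 11.5 -26.1 149.7
246 -13.8 11.5 -23.1 149.9
254 -13.9 11.6 -19.9 149.9
end [-52.98357765 -52.81812197 -52.71828519]
-1.115818010186524 -9.217305595562134 6.974648041237741 -48.33936484378338 -37.00959282892727 174.65161930989038
-1.1321001553737275 -24.14124256034205 21.814719433754615 -31.973609081419557 -14.000050240670504 174.82812381553146
-1.3995006070682414 -65.51393521021886 63.441375990203305 -11.99385756064824 5.984324567846252 175.03825573141083
rail 10.348312188237976 27.943506902727854
rail -23.114689473177652 -14.923111419412518
base -42.95413672599095 47.43035345907465
```

```bash
python3 -m pendant '[0.08,-0.07,1,0,0,0,0.08,-0.07,1.8,0,0,0,0.08,-0.07,1.8,0,0,0,0.08,-0.07,1.8,0,0,0,0.08,-0.07,1.8,0,0,0]'; cat > meas.py <<'E'
from h import *
c=optics.camera("wrist"); W=fish(c); s=get_state()
a=-0.1; ex=np.array([np.cos(a),np.sin(a)]); ey=np.array([-np.sin(a),np.cos(a)])
L=np.array([558.,56.]); X=(W[...,:2]-L)@ex; Y=(W[...,:2]-L)@ey; Z=W[...,2]
print("tcp in lane frame",(s["tool_pos"][:2]-L)@ex,(s["tool_pos"][:2]-L)@ey,s["tool_pos"],s["tool_rot"],s["ft_force"])
v,u=np.mgrid[0:420,0:560]
zt=s["tool_pos"][2]-26.6+60
m=(np.abs(u-275)<60)&(v>150)&(v<260)&(np.abs(Z-zt)<6)
q=[(X[r][m[r]].min()+X[r][m[r]].max())/2 for r in range(170,250,4) if m[r].sum()>10]
print("rack",np.median(q), q[0],q[-1])
for y0 in (-85,-75,-65,-55):
    o=[]
    for lo,hi in ((29,39),(8,15)):
        k=(Z>lo)&(Z<hi)&(Y>y0)&(Y<y0+10)&(np.abs(X)<52)
        if k.sum(): o+= [X[k].min(),X[k].max(),(X[k].min()+X[k].max())/2]
    print(y0,np.round(o,1))
k=(Z>55)&(Z<70)&(np.abs(Y+80)<5)&(np.abs(X)<25); print("pusher",X[k].min(),X[k].max(),Y[k].min(),Y[k].max())
cv2.imwrite("pics/w_m.png",c["image"][:,:,::-1])
E
python3 meas.py
```

```text
t: 7.18
tool_pos: [559.8, 56.1, 72.4]
tool_rot: [-3.14, 0.001, -1.67]
ft_force: [-0.1, 0.2, -2.1]
grip_width: 0.298
tcp in lane frame 1.7004847325286034 0.27552194748972675 [559.71949569  56.10438028  72.31310702] [-3.13983144e+00  8.11877096e-04 -1.66964278e+00] [ 0.26798907 -0.25949446 -0.97406716]
rack 1.5257334796461102 1.6535444437186868 1.4855390284323313
-85 [-22.5  27.5   2.5 -42.4  47.1   2.4]
-75 [-23.1  27.6   2.3 -42.4  47.4   2.5]
-65 [-22.7  27.7   2.5 -42.9  47.4   2.2]
-55 [-23.1  27.6   2.2 -42.7  47.5   2.4]
pusher -10.38888263246648 14.937559512517298 -84.97336548293295 -79.9237787687146
```

View pics/w_m.png

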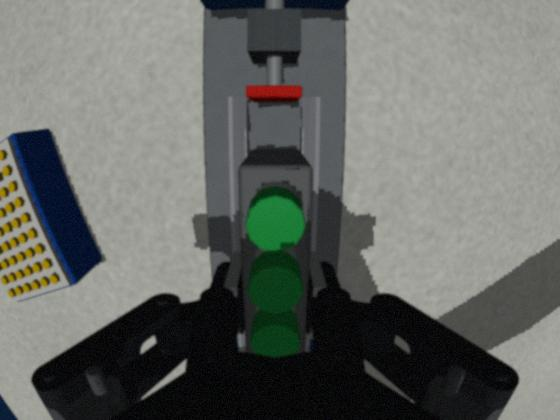

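```bash
python3 -m pendant '[0,-0.032,0.4,0,0,0,0,-0.032,0.8,0,0,0,0,-0.032,1.0,0,0,0,0,-0.032,1.2,0,0,0,0,-0.032,1.28,0,0,0,0,-0.032,1.28,0,0,0]'; python3 meas.py
```

```text
t: 7.98
tool_pos: [560.0, 55.8, 39.2]
tool_rot: [3.141, -0.0, -1.67]
ft_force: [0.2, -0.0, -1.1]
grip_width: 0.295
tcp in lane frame 2.096291114382964 0.048662667194960374 [560.09067655  55.83913965  39.42722168] [-3.14127401e+00  1.15681772e-04 -1.66972422e+00] [ 0.0636467   0.25803191 -1.52334916]
rack 1.6994549940220782 1.6942997377498639 1.7065845304232443
-85 [-23.1  27.4   2.2 -42.9  47.6   2.4]
-75 [-22.9  27.6   2.4 -42.7  47.1   2.2]
-65 [-22.9  27.7   2.4 -42.9  47.4   2.3]
-55 [-22.8  27.7   2.5 -42.8  47.2   2.2]
pusher -10.627313051290002 15.373118308700851 -84.99337941428716 -79.75753197750251
```

```bash
python3 -m pendant '[0,-0.01,0.03,0,0,0,0,-0.01,0.04,0,0,0]' && python3 -m pendant '[0,0,0,0,0,0,0,0,0,0,0,0,0,0,0,0,0,0,0,0,0,0,0,0]' 50; python3 meas.py
```

```text
t: 8.28
tool_pos: [560.4, 55.8, 38.6]
tool_rot: [-3.141, 0.0, -1.67]
ft_force: [-0.9, 0.4, 1.5]
grip_width: 0.298
t: 8.78
tool_pos: [560.3, 55.8, 38.4]
tool_rot: [-3.141, 0.0, -1.67]
ft_force: [-0.7, -1.0, -0.7]
grip_width: 0.584
tcp in lane frame 2.2430555125250935 -0.0016101704832196806 [560.23168883  55.77446598  38.36776375] [-3.14145809e+00  6.40933155e-05 -1.66980794e+00] [0.77030424 0.5954904  0.13541868]
rack 2.087228816032702 1.9082340776248055 1.9873514409863926
-85 [-23.1  27.5   2.2 -42.7  47.7   2.5]
-75 [-22.8  27.6   2.4 -42.6  47.2   2.3]
-65 [-22.9  27.5   2.3 -42.8  47.4   2.3]
-55 [-22.8  27.7   2.4 -42.8  47.3   2.2]
pusher -10.54273435435288 15.277312059718382 -84.9911989317531 -79.78063765144488
```

View pics/w_m.png

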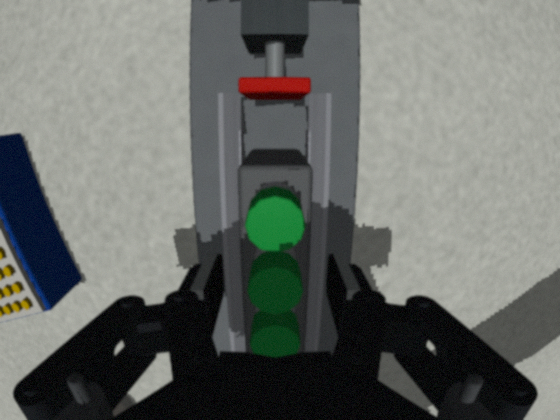

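```bash
python3 -m pendant '[0,0,-2,0,0,0,0,0,-4.4,0,0,0,0,0,-6.8,0,0,0,0,0,-9,0,0,0,0,0,-9,0,0,0]' ; python3 -c "
from h import *
delta(487,-131,262,-np.pi/2)"
```

```text
t: 9.45
tool_pos: [562.6, 56.3, 269.1]
tool_rot: [-3.131, 0.004, -1.669]
ft_force: [-0.2, 0.5, -0.7]
grip_width: 0.585
t 9.45 tool [562.6  56.3 269.1] [-3.131  0.004 -1.669] F [-0.25  0.5  -0.73] w 50.0
rows [7.753 2.274 0.226] [-0.011  0.004 -0.098]
```

```bash
python3 -m pendant '[1.9,0.55,0,0,0,-0.03,3.8,1.1,0,0,0,-0.06,5.7,1.7,0,0,0,-0.098,7.75,2.2,0,0,0,-0.098,7.75,2.2,0,0,0,-0.098,7.75,2.2,0,0,0,-0.098]' ; cat > ms.py <<'E'
from h import *
import sys
c=optics.camera("wrist"); W=fish(c); s=get_state()
delta(487,-131,262,-np.pi/2)
cv2.imwrite("pics/"+sys.argv[1],c["image"][:,:,::-1])
hs=cv2.cvtColor(c["image"],cv2.COLOR_RGB2HSV); Z=W[...,2]
g=(hs[...,0]<16)&(hs[...,1]>140)
print("orange",g.sum(),np.nanmax(Z[g]),rect(W,g&(Z>205)&(Z<222)), np.nanmedian(W[g&(Z>205)],0))
v,u=np.mgrid[0:420,0:560]
k=g&(Z>205)&(Z<222)
print("px",u[k].min(),u[k].max(),v[k].min(),v[k].max())
cc=s["tool_pos"]; t=(np.abs(Z-214)<8)&(np.hypot(W[...,0]-486,W[...,1]+132)<18); print("topdisc",rect(W,t))
b=(np.abs(Z-151)<5)&(np.hypot(W[...,0]-540,W[...,1]+131)<16); print("knob",b.sum() and rect(W,b))
b=(np.abs(Z-120)<4)&(np.abs(W[...,0]-540)<70)&(np.abs(W[...,1]+131)<80); print("gear",rect(W,b))
E
python3 ms.py w5.png
```

```text
t: 10.2
tool_pos: [486.0, -131.6, 262.6]
tool_rot: [3.14, 0.0, -1.573]
ft_force: [0.6, 1.3, -0.0]
grip_width: 0.586
t 10.25 tool [ 486.3 -131.2  262.7] [ 3.141  0.    -1.572] F [ 0.47  0.49 -0.5 ] w 50.4
rows [-0.007 -0.028  0.028] [ 0.001  0.    -0.001]
orange 2308 367.9733415440103 (array([ 487.24, -132.49,   25.03,   24.67,   88.5 ]), 631) [ 487.62566063 -142.01173921  322.04616901]
px 253 292 209 249
topdisc (array([ 487.01, -132.4 ,   25.94,   25.14,    0.78]), 1326)
knob (array([ 539.46, -127.66,   21.49,   26.29,   74.95]), 532)
gear (array([ 541.16, -133.74,   99.36,   87.51,   84.44]), 6313)
```

View pics/w5.png

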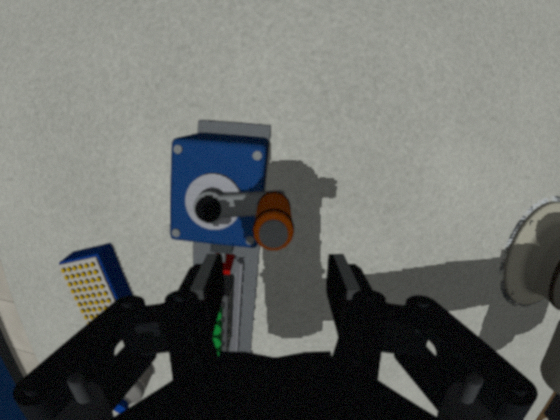

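```bash
python3 - <<'E'
from h import *
c=optics.camera("wrist"); W=fish(c); Z=W[...,2]
hs=cv2.cvtColor(c["image"],cv2.COLOR_RGB2HSV)
g=(hs[...,1]<60)&(hs[...,2]>90)&(np.abs(Z-125)<8)&(np.hypot(W[...,0]-541,W[...,1]+131)<42)
print(g.sum(),np.median(Z[g])); p=W[g][:,:2].astype(np.float32); print(cv2.minEnclosingCircle(p))
from scipy.optimize import least_squares
h=cv2.convexHull(p)[:,0]; f=least_squares(lambda q:np.hypot(h[:,0]-q[0],h[:,1]-q[1])-q[2],[541,-131,28],loss="soft_l1"); print(f.x)
k=(hs[...,2]<60)&(np.abs(Z-152)<6)&(np.hypot(W[...,0]-540,W[...,1]+128)<20); p=W[k][:,:2].astype(np.float32); print("knob",k.sum(),cv2.minEnclosingCircle(p),np.median(Z[k]))
E
```

```text
1094 125.84463298881533
((542.8005981445312, -127.14030456542969), 27.485347747802734)
[ 542.70187465 -127.1547489    26.95974022]
knob 525 ((537.8529663085938, -127.70252990722656), 14.370219230651855) 149.88748605761276
```

```bash
python3 -c "
from h import *
delta(487.1,-132.4,166,-1.480)"
```

```text
t 10.3 tool [ 486.5 -130.9  262.8] [ 3.141  0.    -1.571] F [ 0.33 -0.38 -0.02] w 50.1
rows [ 0.062 -0.028  3.872] [ 0.001  0.    -0.091]
```

```bash
python3 -m pendant '[0.06,-0.03,0.5,0,0,-0.09,0.06,-0.03,1,0,0,-0.09,0.06,-0.03,2.2,0,0,-0.09,0.06,-0.03,3.4,0,0,-0.09,0.06,-0.03,3.87,0,0,-0.09,0.06,-0.03,3.87,0,0,-0.09,0.06,-0.03,3.87,0,0,-0.09]' ; python3 - <<'E'
from h import *
delta(487.1,-132.4,166,-1.480)
c=optics.camera("wrist"); cv2.imwrite("pics/w6.png",c["image"][:,:,::-1])
c=optics.camera("side"); cv2.imwrite("pics/s6.png",cv2.resize(c["image"][180:330,150:350,::-1],None,fx=4,fy=4,interpolation=cv2.INTER_CUBIC))
E
```

```text
t: 11.18
tool_pos: [488.0, -133.0, 167.6]
tool_rot: [-3.139, -0.001, -1.482]
ft_force: [-0.4, 1.2, 0.3]
grip_width: 0.586
t 11.18 tool [ 488.  -133.   167.6] [-3.139e+00 -1.000e-03 -1.482e+00] F [-0.41  1.21  0.33] w 50.0
rows [-0.028  0.034  0.066] [-0.002 -0.001 -0.002]
```

View pics/w6.png

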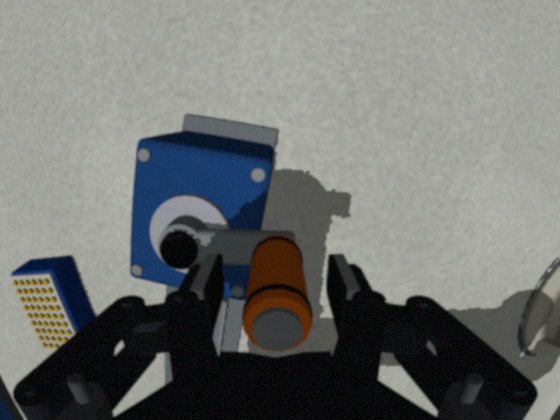

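View pics/s6.png

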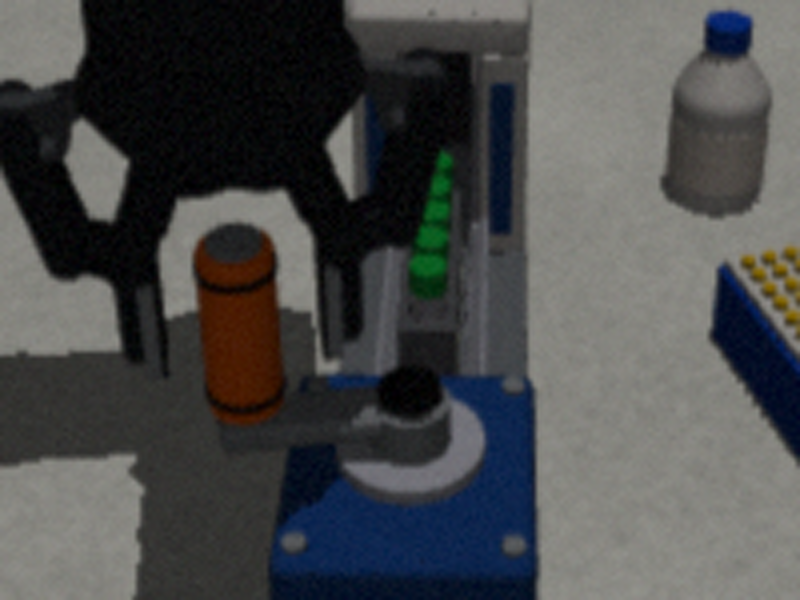

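```bash
python3 -m pendant '[0,0,0.04,0,0,0,0,0,0.04,0,0,0]' ; python3 -c "
from h import *
delta(487.1,-132.4,166,-1.480)"
```

```text
t: 11.52
tool_pos: [487.1, -133.1, 165.8]
tool_rot: [-3.141, 0.0, -1.482]
ft_force: [0.3, -0.2, -0.2]
grip_width: 0.585
t 11.53 tool [ 487.1 -133.1  165.8] [-3.141  0.    -1.482] F [ 0.27 -0.22 -0.2 ] w 50.0
rows [-0.029 -0.002 -0.006] [-0.001  0.    -0.002]
```

```bash
python3 -m pendant '[-0.02,0,0,0,0,0,-0.02,0,0,0,0,0,-0.02,0,0,0,0,0,-0.02,0,0,0,0,0,-0.02,0,0,0,0,0]' 15; python3 -c "
from h import *
delta(487.1,-132.4,166,-1.480)"
```

```text
t: 12.15
tool_pos: [487.0, -132.6, 165.8]
tool_rot: [-3.141, -0.0, -1.482]
ft_force: [-1.9, 1.0, 2.9]
grip_width: 0.289
t 12.15 tool [ 487.  -132.6  165.8] [-3.141 -0.    -1.482] F [-1.92  0.97  2.86] w 24.6
rows [-0.009 -0.005 -0.01 ] [-0.    -0.    -0.002]
```

```bash
cat > w.py <<'E'
import numpy as np,sys
a,b,n=map(float,sys.argv[1:4]); th=np.linspace(a,b,int(n)+1)[1:]
for t in th: print(round(t,3), round(-2.2*(np.sin(t)-np.sin(a)),3), round(-2.2*(np.cos(a)-np.cos(t)),3))
E
python3 w.py 0 2 10
```

```text
0.2 -0.437 -0.044
0.4 -0.857 -0.174
0.6 -1.242 -0.384
0.8 -1.578 -0.667
1.0 -1.851 -1.011
1.2 -2.05 -1.403
1.4 -2.168 -1.826
1.6 -2.199 -2.264
1.8 -2.142 -2.7
2.0 -2.0 -3.116
```

```bash
python3 -m pendant '[-0.437,-0.044,0,0,0,0,-0.857,-0.174,0,0,0,0,-1.242,-0.384,0,0,0,0,-1.578,-0.667,0,0,0,0,-1.851,-1.011,0,0,0,0]'; cat > st.py <<'E'
from h import *
s=get_state(); p=s["tool_pos"][:2]; A=np.array([541.9,-127.4]); d=p-A; r=np.hypot(*d); phi=np.arctan2(d[1],d[0])
th=(np.radians(185.2)-phi)%(2*np.pi); er=d/r; ec=np.array([er[1],-er[0]]) # cw tangent
f=s["ft_force"][:2]
print("t %.2f r %.1f th %.3f (mod 2pi) Frad %.2f Fcw %.2f Fz %.1f w %.1f"%(s["t"],r,th,f@er,f@ec,s["ft_force"][2],s["grip_width"]*85.4), p.round(1),s["tool_rot"].round(3))
E
python3 st.py; python3 w.py 1 3 10
```

```text
t: 12.78
tool_pos: [509.2, -84.1, 165.6]
tool_rot: [-3.141, -0.001, -1.481]
ft_force: [4.3, -8.8, -2.1]
grip_width: 0.291
t 12.78 r 54.2 th 1.014 (mod 2pi) Frad -9.64 Fcw -1.92 Fz -2.1 w 24.8 [509.2 -84.1] [-3.141e+00 -1.000e-03 -1.481e+00]
1.2 -0.199 -0.391
1.4 -0.317 -0.815
1.6 -0.348 -1.253
1.8 -0.291 -1.689
2.0 -0.149 -2.104
2.2 0.073 -2.483
2.4 0.365 -2.811
2.6 0.717 -3.074
2.8 1.114 -3.262
3.0 1.541 -3.367
```

```bash
cat > w2.py <<'E'
import numpy as np,sys
ax,ay,cx,cy,a,b,n=map(float,sys.argv[1:8]); th=np.linspace(a,b,int(n)+1)[1:]
tx=np.array([.0887,-.996]); ty=np.array([-.996,-.0887]); out=[]
for t in th:
    p=np.array([ax,ay])+55*np.array([np.cos(np.radians(184.4)-t),np.sin(np.radians(184.4)-t)]); d=p-[cx,cy]
    print(round(t,2), round(d@tx/25,3), round(d@ty/25,3), p.round(2))
E
sed -i 's/541.9,-127.4/541.8,-128.4/; s/185.2/184.4/' st.py; python3 st.py
python3 w2.py 541.8 -128.4 508.05 -84.2 1 3 10
```

```text
t 12.78 r 55.0 th 1.013 (mod 2pi) Frad -9.66 Fcw -1.80 Fz -2.1 w 24.8 [509.2 -84.1] [-3.141e+00 -1.000e-03 -1.481e+00]
1.2 -0.179 -0.415 [518.   -78.82]
1.4 -0.292 -0.84 [528.32 -75.08]
1.6 -0.317 -1.278 [539.18 -73.46]
1.8 -0.256 -1.713 [550.15 -74.04]
2.0 -0.109 -2.127 [560.78 -76.78]
2.2 0.118 -2.504 [570.66 -81.58]
2.4 0.414 -2.828 [579.39 -88.25]
2.6 0.769 -3.086 [586.61 -96.52]
2.8 1.169 -3.269 [ 592.06 -106.05]
3.0 1.596 -3.369 [ 595.49 -116.48]
```

```bash
python3 -m pendant '[-0.179,-0.415,0,0,0,0,-0.292,-0.84,0,0,0,0,-0.317,-1.278,0,0,0,0,-0.256,-1.713,0,0,0,0,-0.109,-2.127,0,0,0,0]'; python3 st.py; python3 w2.py 541.8 -128.4 560.78 -76.78 2 4 10
```

```text
t: 13.4
tool_pos: [560.7, -76.8, 165.4]
tool_rot: [3.14, 0.0, -1.482]
ft_force: [-3.1, -2.8, 3.7]
grip_width: 0.288
t 13.40 r 55.0 th 1.998 (mod 2pi) Frad -3.69 Fcw -2.00 Fz 3.7 w 24.6 [560.7 -76.8] [ 3.14   0.    -1.482]
2.2 0.226 -0.377 [570.66 -81.58]
2.4 0.523 -0.701 [579.39 -88.25]
2.6 0.878 -0.959 [586.61 -96.52]
2.8 1.277 -1.142 [ 592.06 -106.05]
3.0 1.705 -1.242 [ 595.49 -116.48]
3.2 2.144 -1.255 [ 596.79 -127.39]
3.4 2.577 -1.181 [ 595.9  -138.33]
3.6 2.986 -1.022 [ 592.84 -148.88]
3.8 3.356 -0.784 [ 587.76 -158.62]
4.0 3.671 -0.478 [ 580.84 -167.14]
```

```bash
python3 -m pendant '[0.226,-0.377,0,0,0,0,0.523,-0.701,0,0,0,0,0.878,-0.959,0,0,0,0,1.277,-1.142,0,0,0,0,1.705,-1.242,0,0,0,0,2.144,-1.255,0,0,0,0,2.577,-1.181,0,0,0,0,2.986,-1.022,0,0,0,0,3.356,-0.784,0,0,0,0,3.671,-0.478,0,0,0,0]'; python3 st.py; python3 w2.py 541.8 -128.4 580.84 -167.14 4 6 10
```

```text
t: 14.65
tool_pos: [581.4, -167.8, 165.7]
tool_rot: [-3.139, -0.0, -1.482]
ft_force: [1.2, 2.8, 2.5]
grip_width: 0.291
t 14.65 r 55.8 th 4.002 (mod 2pi) Frad -1.12 Fcw -2.85 Fz 2.5 w 24.9 [ 581.4 -167.8] [-3.139 -0.    -1.482]
4.2 0.248 0.363 [ 572.36 -174.13]
4.4 0.419 0.767 [ 562.67 -179.29]
4.6 0.507 1.197 [ 552.14 -182.42]
4.8 0.507 1.637 [ 541.21 -183.4 ]
5.0 0.42 2.067 [ 530.29 -182.18]
5.2 0.249 2.472 [ 519.84 -178.82]
5.4 0.001 2.834 [ 510.26 -173.45]
5.6 -0.314 3.141 [ 501.93 -166.29]
5.8 -0.683 3.378 [ 495.2  -157.61]
6.0 -1.093 3.537 [ 490.33 -147.77]
```

```bash
python3 -m pendant '[0.248,0.363,0,0,0,0,0.419,0.767,0,0,0,0,0.507,1.197,0,0,0,0,0.507,1.637,0,0,0,0,0.42,2.067,0,0,0,0]'; python3 st.py; python3 w2.py 541.8 -128.4 530.29 -182.18 5 6 10; python3 - <<'E'
from h import *
c=optics.camera("top"); cv2.imwrite("pics/t7.png",cv2.resize(c["image"][150:270,210:410,::-1],None,fx=4,fy=4,interpolation=cv2.INTER_CUBIC))
E
```

```text
t: 15.28
tool_pos: [529.5, -182.7, 165.8]
tool_rot: [-3.141, -0.001, -1.482]
ft_force: [1.6, -0.8, 3.1]
grip_width: 0.291
t 15.28 r 55.7 th 5.012 (mod 2pi) Frad 0.43 Fcw -1.77 Fz 3.1 w 24.9 [ 529.5 -182.7] [-3.141e+00 -1.000e-03 -1.482e+00]
5.1 -0.075 0.207 [ 524.98 -180.76]
5.2 -0.171 0.405 [ 519.84 -178.82]
5.3 -0.286 0.592 [ 514.91 -176.38]
5.4 -0.419 0.767 [ 510.26 -173.45]
5.5 -0.569 0.928 [ 505.92 -170.08]
5.6 -0.734 1.073 [ 501.93 -166.29]
5.7 -0.912 1.201 [ 498.35 -162.12]
5.8 -1.103 1.311 [ 495.2  -157.61]
5.9 -1.304 1.401 [ 492.52 -152.82]
6.0 -1.513 1.47 [ 490.33 -147.77]
```

View pics/t7.png

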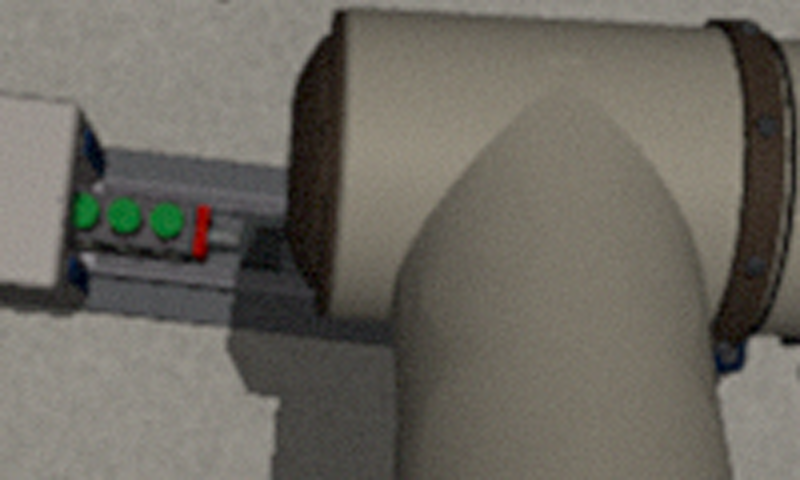

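```bash
cat > w3.py <<'E'
import numpy as np
A=np.array([541.8,-128.8]); tx=np.array([.0887,-.996]); ty=np.array([-.996,-.0887]); prev=np.array([530.29,-182.18])
for i in range(1,46):
    t=5+.1*i; f=np.radians(184.4)-t; p=A+55.1*np.array([np.cos(f),np.sin(f)]); d=p-prev
    d=np.round([d@tx/25,d@ty/25],3); prev=prev+25*(d[0]*tx+d[1]*ty); print(round(t,1),*d,prev.round(1))
E
python3 w3.py; sed -i 's/541.8,-128.4/541.8,-128.8/' st.py
```

```text
5.1 -0.056 0.21 [ 524.9 -181.3]
5.2 -0.095 0.198 [ 519.8 -179.3]
5.3 -0.115 0.188 [ 514.9 -176.9]
5.4 -0.134 0.175 [ 510.2 -173.9]
5.5 -0.15 0.162 [ 505.8 -170.6]
5.6 -0.165 0.145 [ 501.9 -166.8]
5.7 -0.179 0.128 [ 498.3 -162.6]
5.8 -0.192 0.11 [ 495.1 -158.1]
5.9 -0.201 0.09 [ 492.4 -153.3]
6.0 -0.209 0.07 [ 490.2 -148.2]
6.1 -0.215 0.048 [ 488.5 -143. ]
6.2 -0.218 0.027 [ 487.4 -137.6]
6.3 -0.221 0.004 [ 486.8 -132.1]
6.4 -0.219 -0.017 [ 486.7 -126.6]
6.5 -0.217 -0.039 [ 487.2 -121.1]
6.6 -0.212 -0.061 [ 488.3 -115.7]
6.7 -0.205 -0.081 [ 489.8 -110.4]
6.8 -0.195 -0.102 [ 491.9 -105.3]
6.9 -0.185 -0.121 [ 494.6 -100.5]
7.0 -0.171 -0.138 [497.6 -95.9]
7.1 -0.157 -0.155 [501.1 -91.6]
7.2 -0.14 -0.169 [505.  -87.8]
7.3 -0.123 -0.183 [509.3 -84.3]
7.4 -0.104 -0.194 [513.9 -81.3]
7.5 -0.085 -0.204 [518.8 -78.7]
7.6 -0.063 -0.211 [523.9 -76.7]
7.7 -0.042 -0.216 [529.2 -75.2]
7.8 -0.02 -0.22 [534.6 -74.2]
7.9 0.002 -0.22 [540.1 -73.7]
8.0 0.023 -0.219 [545.6 -73.8]
8.1 0.046 -0.215 [551.1 -74.5]
8.2 0.067 -0.21 [556.4 -75.7]
8.3 0.087 -0.203 [561.7 -77.4]
8.4 0.107 -0.192 [566.7 -79.7]
8.5 0.126 -0.181 [571.5 -82.4]
8.6 0.143 -0.167 [576.  -85.6]
8.7 0.16 -0.153 [580.1 -89.2]
8.8 0.173 -0.135 [583.9 -93.2]
8.9 0.187 -0.118 [587.2 -97.6]
9.0 0.197 -0.098 [ 590.1 -102.3]
9.1 0.206 -0.078 [ 592.5 -107.3]
9.2 0.213 -0.057 [ 594.4 -112.4]
9.3 0.217 -0.036 [ 595.8 -117.8]
9.4 0.22 -0.014 [ 596.6 -123.2]
9.5 0.22 0.008 [ 596.9 -128.7]
```

```bash
python3 -m pendant '[-0.056,0.21,0,0,0,0]' >/dev/null; python3 st.py; python3 -m pendant '[-0.095,0.198,0,0,0,0]'>/dev/null; python3 st.py; python3 -m pendant '[-0.115,0.188,0,0,0,0]' >/dev/null; python3 st.py;
```

```text
t 15.45 r 55.3 th 5.106 (mod 2pi) Frad 1.85 Fcw -2.55 Fz 2.8 w 24.5 [ 524.6 -181.3] [-3.141 -0.    -1.482]
t 15.57 r 55.2 th 5.202 (mod 2pi) Frad 1.80 Fcw -2.64 Fz 2.8 w 24.7 [ 519.6 -179.4] [-3.141 -0.    -1.482]
t 15.70 r 55.2 th 5.303 (mod 2pi) Frad 1.24 Fcw -2.37 Fz 5.1 w 24.8 [ 514.6 -176.9] [ 3.142 -0.    -1.482]
```

```bash
python3 -m pendant '[-0.134,0.175,0,0,0,0]' >/dev/null; python3 st.py; python3 -m pendant '[-0.15,0.162,0,0,0,0]'>/dev/null; python3 st.py; python3 -m pendant '[-0.165,0.145,0,0,0,0]' >/dev/null; python3 st.py;
```

```text
t 15.82 r 55.2 th 5.405 (mod 2pi) Frad 1.77 Fcw -1.88 Fz 4.6 w 24.9 [ 509.9 -173.9] [ 3.141 -0.    -1.482]
t 15.95 r 55.2 th 5.506 (mod 2pi) Frad 1.39 Fcw -2.49 Fz 4.7 w 24.5 [ 505.5 -170.4] [ 3.142 -0.    -1.482]
t 16.07 r 55.2 th 5.607 (mod 2pi) Frad 0.85 Fcw -1.16 Fz 4.8 w 24.5 [ 501.5 -166.5] [ 3.141 -0.    -1.482]
```

```bash
python3 -m pendant '[-0.179,0.128,0,0,0,0]' >/dev/null; python3 st.py; python3 -m pendant '[-0.192,0.11,0,0,0,0]'>/dev/null; python3 st.py; python3 -m pendant '[-0.201,0.09,0,0,0,0]' >/dev/null; python3 st.py;
```

```text
t 16.20 r 55.2 th 5.707 (mod 2pi) Frad 1.76 Fcw -2.75 Fz 4.6 w 24.6 [ 498.  -162.4] [ 3.141  0.    -1.482]
t 16.32 r 55.2 th 5.808 (mod 2pi) Frad 0.17 Fcw -1.76 Fz 4.7 w 25.0 [ 494.8 -157.7] [ 3.141  0.    -1.482]
t 16.45 r 55.2 th 5.908 (mod 2pi) Frad 1.13 Fcw -2.15 Fz 4.8 w 24.8 [ 492.2 -152.9] [-3.142  0.    -1.482]
```

```bash
python3 -m pendant '[-0.209,0.07,0,0,0,0]' >/dev/null; python3 st.py; python3 -m pendant '[-0.215,0.048,0,0,0,0]'>/dev/null; python3 st.py; python3 -m pendant '[-0.218,0.027,0,0,0,0]' >/dev/null; python3 st.py;
```

```text
t 16.57 r 55.1 th 6.008 (mod 2pi) Frad -0.21 Fcw -2.19 Fz 5.9 w 24.7 [ 490.  -147.8] [-3.142  0.    -1.482]
t 16.70 r 55.2 th 6.108 (mod 2pi) Frad -1.04 Fcw -1.54 Fz 5.0 w 24.5 [ 488.4 -142.6] [-3.142  0.    -1.482]
t 16.82 r 55.1 th 6.207 (mod 2pi) Frad -0.86 Fcw -2.29 Fz 4.8 w 24.9 [ 487.3 -137.2] [-3.141  0.    -1.482]
```

```bash
python3 -m pendant '[-0.221,0.004,0,0,0,0]' >/dev/null; python3 st.py; python3 -m pendant '[-0.219,-0.017,0,0,0,0]'>/dev/null; python3 st.py; python3 -m pendant '[-0.217,-0.039,0,0,0,0]' >/dev/null; python3 st.py;
```

```text
t 16.95 r 55.1 th 0.023 (mod 2pi) Frad -0.81 Fcw -2.19 Fz 4.1 w 24.3 [ 486.8 -131.8] [-3.142  0.    -1.482]
t 17.07 r 55.1 th 0.123 (mod 2pi) Frad -0.87 Fcw -1.91 Fz 4.7 w 24.6 [ 486.8 -126.3] [-3.142 -0.    -1.482]
t 17.20 r 55.1 th 0.223 (mod 2pi) Frad -0.78 Fcw -2.02 Fz 5.0 w 24.4 [ 487.3 -120.8] [-3.142 -0.    -1.482]
```

```bash
python3 -m pendant '[-0.212,-0.061,0,0,0,0]' >/dev/null; python3 st.py; python3 -m pendant '[-0.205,-0.081,0,0,0,0]'>/dev/null; python3 st.py; python3 -m pendant '[-0.195,-0.102,0,0,0,0]' >/dev/null; python3 st.py;
```

```text
t 17.32 r 55.1 th 0.322 (mod 2pi) Frad -1.35 Fcw -2.36 Fz 5.4 w 24.8 [ 488.3 -115.4] [ 3.142 -0.    -1.482]
t 17.45 r 55.1 th 0.422 (mod 2pi) Frad -2.28 Fcw -1.77 Fz 4.1 w 24.6 [ 490.  -110.2] [ 3.142 -0.    -1.482]
t 17.57 r 55.1 th 0.521 (mod 2pi) Frad -1.68 Fcw -2.46 Fz 3.9 w 24.6 [ 492.1 -105.1] [ 3.141 -0.    -1.482]
```

```bash
python3 -m pendant '[-0.185,-0.121,0,0,0,0]' >/dev/null; python3 st.py; python3 -m pendant '[-0.171,-0.138,0,0,0,0]'>/dev/null; python3 st.py; python3 -m pendant '[-0.157,-0.155,0,0,0,0]' >/dev/null; python3 st.py;
```

```text
t 17.70 r 55.1 th 0.621 (mod 2pi) Frad -2.22 Fcw -2.04 Fz 5.1 w 24.9 [ 494.7 -100.3] [ 3.141 -0.    -1.482]
t 17.82 r 55.1 th 0.720 (mod 2pi) Frad -2.59 Fcw -2.07 Fz 3.2 w 24.7 [497.7 -95.7] [ 3.141 -0.    -1.482]
t 17.95 r 55.2 th 0.819 (mod 2pi) Frad -3.55 Fcw -1.96 Fz 4.2 w 24.7 [501.1 -91.5] [ 3.141 -0.    -1.482]
```

```bash
python3 -m pendant '[-0.14,-0.169,0,0,0,0]' >/dev/null; python3 st.py; python3 -m pendant '[-0.123,-0.183,0,0,0,0]'>/dev/null; python3 st.py; python3 -m pendant '[-0.104,-0.194,0,0,0,0]' >/dev/null; python3 st.py;
```

```text
t 18.07 r 55.2 th 0.915 (mod 2pi) Frad -2.82 Fcw -3.26 Fz 4.0 w 25.1 [504.9 -87.7] [ 3.14  -0.    -1.482]
t 18.20 r 55.3 th 1.002 (mod 2pi) Frad -4.64 Fcw -4.59 Fz 4.5 w 24.7 [508.5 -84.7] [ 3.139e+00 -1.000e-03 -1.482e+00]
t 18.32 r 55.3 th 1.085 (mod 2pi) Frad -3.89 Fcw -7.49 Fz 6.7 w 24.5 [512.3 -82. ] [ 3.137e+00 -1.000e-03 -1.482e+00]
```

```bash
python3 -m pendant '[0,0,0,0,0,0]' >/dev/null; python3 st.py; cat > w4.py <<'E'
import numpy as np
A=np.array([541.8,-128.8]); tx=np.array([.0887,-.996]); ty=np.array([-.996,-.0887]); c=np.array([513.9,-81.3])
for t in np.arange(7.2,4.15,-.2):
    f=np.radians(184.4)-t; p=A+55.1*np.array([np.cos(f),np.sin(f)]); d=p-c
    print(round(t,1),round(d@tx/25,3),round(d@ty/25,3),p.round(1))
    if abs(t-5.4)<.01: c=p; print("--")
E
python3 w4.py
```

```text
t 18.45 r 55.3 th 1.092 (mod 2pi) Frad -2.75 Fcw -3.73 Fz 6.4 w 24.8 [512.6 -81.8] [ 3.137e+00 -1.000e-03 -1.482e+00]
7.2 0.226 0.377 [505.  -87.8]
7.0 0.524 0.701 [497.6 -95.9]
6.8 0.879 0.96 [ 491.9 -105.3]
6.6 1.28 1.143 [ 488.3 -115.7]
6.4 1.708 1.243 [ 486.7 -126.6]
6.2 2.148 1.255 [ 487.4 -137.6]
6.0 2.582 1.18 [ 490.2 -148.2]
5.8 2.992 1.021 [ 495.1 -158.1]
5.6 3.362 0.783 [ 501.9 -166.8]
5.4 3.678 0.476 [ 510.2 -173.9]
--
5.2 0.248 -0.363 [ 519.8 -179.3]
5.0 0.42 -0.769 [ 530.3 -182.7]
4.8 0.507 -1.2 [ 541.2 -183.9]
4.6 0.507 -1.64 [ 552.2 -182.9]
4.4 0.419 -2.071 [ 562.7 -179.8]
4.2 0.248 -2.476 [ 572.4 -174.6]
```

```bash
python3 -m pendant '[0.226,0.377,0,0,0,0,0.524,0.701,0,0,0,0,0.879,0.96,0,0,0,0,1.28,1.143,0,0,0,0,1.708,1.243,0,0,0,0,2.148,1.255,0,0,0,0,2.582,1.18,0,0,0,0,2.992,1.021,0,0,0,0,3.362,0.783,0,0,0,0,3.678,0.476,0,0,0,0]' ; python3 st.py
```

```text
t: 19.7
tool_pos: [510.1, -174.5, 165.4]
tool_rot: [3.14, 0.001, -1.482]
ft_force: [0.1, 3.7, 4.4]
grip_width: 0.285
t 19.70 r 55.7 th 5.395 (mod 2pi) Frad -3.11 Fcw 2.00 Fz 4.4 w 24.3 [ 510.1 -174.5] [ 3.140e+00  1.000e-03 -1.482e+00]
```

```bash
python3 -m pendant '[0.248,-0.363,0,0,0,0,0.42,-0.769,0,0,0,0,0.507,-1.2,0,0,0,0,0.507,-1.64,0,0,0,0,0.419,-2.071,0,0,0,0,0.248,-2.476,0,0,0,0,0.248,-2.476,0,0,0,0,0.248,-2.476,0,0,0,0]' ; python3 st.py
```

```text
t: 20.7
tool_pos: [572.4, -175.3, 165.5]
tool_rot: [3.14, -0.0, -1.482]
ft_force: [0.5, 1.6, 6.2]
grip_width: 0.29
t 20.70 r 55.7 th 4.207 (mod 2pi) Frad -1.04 Fcw -1.27 Fz 6.2 w 24.8 [ 572.4 -175.3] [ 3.14  -0.    -1.482]
```

```bash
python3 -m pendant '[0,0,0,0,0,0,0,0,0,0,0,0,0,0,0,0,0,0,0,0,0,0,0,0]' 52; python3 st.py; python3 - <<'E'
from h import *
c=optics.camera("wrist"); cv2.imwrite("pics/w8.png",c["image"][:,:,::-1])
E
```

```text
t: 21.2
tool_pos: [572.1, -174.7, 165.2]
tool_rot: [3.141, 0.0, -1.482]
ft_force: [0.0, 0.2, 0.4]
grip_width: 0.608
t 21.20 r 55.0 th 4.205 (mod 2pi) Frad -0.18 Fcw -0.16 Fz 0.4 w 51.9 [ 572.1 -174.7] [ 3.141  0.    -1.482]
```

View pics/w8.png

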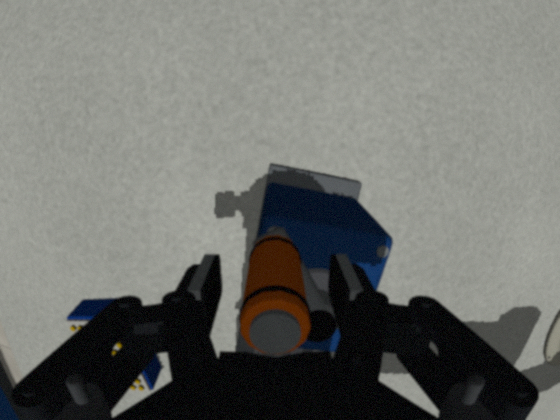

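```bash
python3 -m pendant '[0,0,-0.8,0,0,0,0,0,-2.2,0,0,0,0,0,-3.8,0,0,0,0,0,-5,0,0,0,2,2,-5,0,0,0,4,4,-5,0,0,0,6,6,-5,0,0,0,8,6,-5,0,0,0,8,6,-5,0,0,0,8,6,-5,0,0,0]'; python3 - <<'E'
from h import *
s=get_state(); print(s["t"],s["tool_pos"],s["ft_force"])
c=optics.camera("top"); cv2.imwrite("pics/t9.png",c["image"][:,:,::-1])
c2=optics.camera("side"); cv2.imwrite("pics/s9.png",cv2.resize(c2["image"][120:400,140:420,::-1],None,fx=2.1,fy=2.1,interpolation=cv2.INTER_CUBIC))
W=cloud(c); hs=cv2.cvtColor(c["image"],cv2.COLOR_RGB2HSV)
v,u=np.mgrid[0:420,0:560]
r=((hs[...,0]<6)|(hs[...,0]>172))&(hs[...,1]>150)&(u>220)&(u<340)&(v>190)&(v<235)
L=np.array([558.,56.]); ey=np.array([.0998,.995]); print("pusher y",np.nanmedian((W[r][:,:2]-L)@ey), np.nanmedian(W[r],0))
for cam in ("top","side"):
  for th in ("rack","other_mid","sleeve","pusher","bottle","tipbox"):
    print(cam,th,[(d["position"],round(d["score"],2)) for d in finder.boxes_of(cam,th)[:2]])
E
```

```text
t: 22.5
tool_pos: [440.5, -387.4, 290.2]
tool_rot: [3.141, 0.001, -1.483]
ft_force: [0.3, -0.2, 0.1]
grip_width: 0.614
22.5 [ 440.50256247 -387.43448017  290.18654292] [ 0.25843983 -0.19116904  0.12822627]
pusher y 8.53426769774511 [557.78745387  65.15450159  61.4538314 ]
top rack [([232.7, 202.7], 0.72)]
top other_mid [([140.4, 279.0], 0.9)]
top sleeve [([404.1, 197.9], 0.77)]
top pusher []
top bottle [([203.6, 129.3], 0.64), ([283.4, 123.1], 0.51)]
top tipbox [([284.6, 121.3], 0.79)]
side rack [([262.0, 219.1], 0.61)]
side other_mid [([185.5, 194.7], 0.84)]
side sleeve [([281.1, 283.7], 0.77), ([330.3, 214.1], 0.54)]
side pusher [([274.8, 284.4], 0.29), ([254.1, 293.0], 0.23)]
side bottle [([329.4, 210.3], 0.64), ([258.9, 217.8], 0.26)]
side tipbox [([363.8, 270.1], 0.74)]
```

View pics/t9.png

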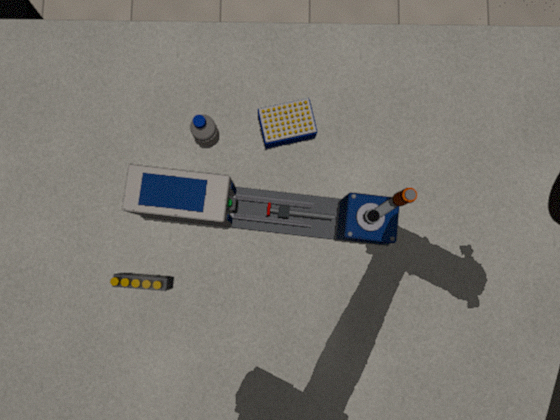

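View pics/s9.png

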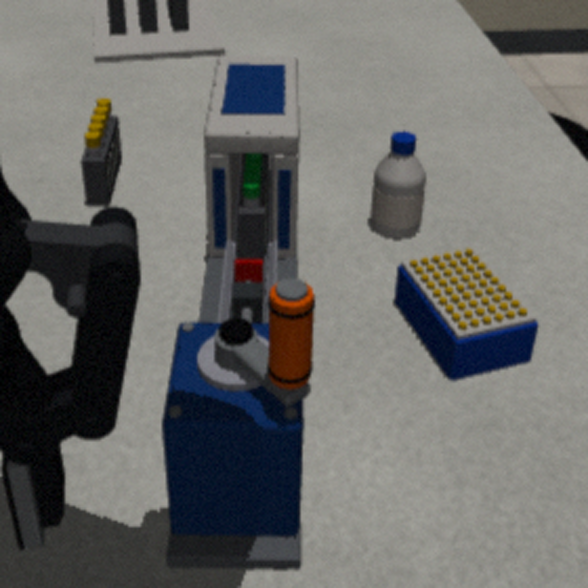

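```bash
python3 -m pendant '[0,0,0,0,0,0,0,0,0,0,0,0]'; python3 -c "
from station import workorder
print(workorder.sign_off())"
```

```text
t: 23.45
tool_pos: [440.8, -387.2, 290.5]
tool_rot: [3.142, 0.0, -1.482]
ft_force: [-0.1, -0.2, -0.3]
grip_width: 0.61
the job is handed in; nothing more can be done
None
```

The job is done and handed in at about 23.5 s; sign-off gave no verdict.

- **Rack:** I set the green-capped rack between the rails in front of the pusher, let go of it, and gripped the sleeve.
- **Winding:** I wound the crank clockwise about 7.4 rad. The drag at the sleeve stayed near 2 N, then rose to 7.5 N within about 0.2 rad. That is a press of roughly 13–14 N on the stop, and the reading while holding still gave the same figure.
- **Release:** I wound back about 3.17 rad with the sleeve still gripped, opened the gripper and lifted clear.

**Last checks:**
- The rack is upright in the hood, with its rear cap visible at the mouth.
- The pusher stands roughly 65–70 mm behind the rack, partly estimated from the crank angle.
- The yellow-capped rack, bottle and tip box are where they were, and the tool force is about zero.

**What disagreed:**
- The top camera placed the lane about 2–3 mm off from the wrist camera. I trusted the wrist camera, and the rack went in without touching the rails.
- My first crank-axis estimate was about 1 mm off. It caused a sideways force of about 10 N early in the winding, and I corrected it as I went.
- The finder missed the pusher in the last top picture, so I located it by colour and range instead.

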